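Bring the beaker over to the heated position and dial in heat level 5

ROBOT

A 7-joint arm with a two-finger parallel gripper is mounted at the origin on a cart in front of the work surface, level with it; the furniture and walls round the work are solid. World frame = base frame: x ahead of the robot, y to its left, z up, the work surface at z = 0. Lengths are in m, angles in rad, forces in N, time in s.
With the tool pointing down it reaches from about 0.4 to 0.9 m from the base axis. Payload 5.6 kg.
Tool frame: the origin (TCP) lies at the very end of the fingers, on their centre line; the grasp point (between the pads) lies 19 mm behind it (robot.grip_point_offset is the distance from the TCP to the grasp point, in m); z points along the fingers, y is the line along which they close (so a half turn about z gives the same grasp; the last joint's range is limited). The gripper opens to 92 mm and grips with 3 to 60 N. Pads are 20 mm wide; open, the fingers measure 128 mm over their backs; the gripper's body (75 mm by 189 mm) begins 69 mm behind the grasp point.
Start: joints at [1.206, 0.468, -0.012, 1.603, 0.006, 1.071, -0.056], TCP at [0.206, -0.617, 0.215] pointing down, gripper open.
Joint ranges: [-2.53, 2.53], [-0.31, 2.02], [-1.57, 1.55], [0.28, 2.44], [-1.29, 4.43], [0.15, 1.84], [-2.92, 2.92]. Speed limits (rad/s): [2.57, 2.57, 3.14, 3.14, 3.14, 3.14, 3.14].

INTERFACE

Orientations are given as a unit quaternion [x, y, z, w].
In Python, from workcell import robot, imaging gives the robot as it stands.
- The arm moves only by the shell command python3 -m pendant 'ROWS' [FORCE]. ROWS is JSON, a list of rows, each a list of 5 numbers: the shift along the tool's x, y, z in mm, then the turn about the tool's z in degrees, then the closure, from -1 (fully open) to 1 (shut). In form: [[dx, dy, dz, yaw, grip], ...]. A call has exactly 10 rows; each row shifts and turns the commanded pose from where the row before left it, along the tool's axes as they then stand; what a row does not reach is not made up. A row lasts 1/10 s, in which the tool goes at most 50 mm and 8.59 degrees, less where a joint would pass 70% of its speed; a pose out of reach is approached as far as the arm can. A call with a gripper value outside its range is refused whole. The fingers move at their own pace and stop on an object; FORCE is the grip in N (left out, the last holds). Time passes only in rows, so rows that do not move let the fingers close, or fill a call up. It gives the time, the measured TCP pose, the force, the opening and the grip force at its end, in the units of the state.
- robot.state(): the state, without advancing time (a new reading comes with each control period).
- imaging.read_camera(name): name is "scene" or "side" or "wrist"; returns the picture (384x512x3 uint8, red, green, blue); there is no depth.
- imaging.calibration(name): a dict with "fx", "fy", "cx", "cy" (pixels), "distortion" ([k1, k2, p1, p2, k3] as OpenCV has them; the pictures are not rectified), "xyz" and "attitude" of the camera in the world. Camera axes: x right, y up, looking along -z (the intrinsics and any distortion apply to the point x, -y, -z); pixel columns grow to the right and rows downward; lengths in m; the calibration is good to about 2 mm. A picture is of the moment at which its call begins: read the wrist's pose just before it. calibration takes no time and is no camera call; for the wrist camera it gives the pose at the moment of the call.
- robot.close_job(): hands the job in; it is judged then, once.
The state is a dict: "time_s": time; "q": joint angles; "qd": joint speeds; "joint_efforts": joint torques, N m; "ee_pos": TCP position; "tool_rot": TCP orientation; "wrist_force": force on the tool from outside, world axes, zero at the start; "ft_torque": the same for the moment, N m; "grip_width": finger opening in m; "finger_force": force on a finger pad.
Only numpy, scipy, OpenCV 4.12 (cv2) and the standard library are available. Lean on these libraries where they do the work, as an engineer would, in place of code of your own. Each camera call takes 0.05 s, during which the arm holds its last target. There are 200 camera calls.

TASK

Slide the glass beaker across the white hotplate from the grey ring into the middle of the red ring, keeping it upright and on the plate all the way (do not lift it), and leave it standing there. Then roll the knurled thumbwheel on the sloped panel by its edge until the digit 5 stands in the middle of its window. Leave the small things around the hotplate where they are.

Things in the scene. Friction and masses are not known exactly. Their poses are not given: they have to be found in the camera images.
- hotplate: Fixed two-position laboratory hotplate, grey control console at its left end. Origin: on the worktop under the middle of the white plate; z up, y along the plate to the console (robot's left), x away from the robot. White plate 170 (x) by 260 (y) mm, top 30 mm above the worktop. Console from y = 198 to 322 mm, x = -46 to 115 mm, up to 124 mm high.
- panel (a point): Middle of the face of the console's sloped blue panel, at (10, 260, 87) mm in the hotplate's frame, axes as the hotplate's. The panel is 132 mm up the slope, 120 mm wide and faces the robot and up: outward normal (-0.531, 0, 0.847), 32 degrees (0.56 rad) from vertical; up the slope is (0.847, 0, 0.531). Right to left on it: wheel in its slot, digit window, red index mark.
- guard_rim (a point): Middle of the aluminium rim (round, 3 mm radius, 116 mm long, along y) of a fixed clear splash guard that leans over the panel from its upper edge: 38 mm up the slope from the panel's middle and 72 mm off the panel. The guard keeps a tool from coming straight down on the wheel; along the panel's normal the way is free.
- window (a point): Middle of the digit window, 21 mm wide (y) by 23 mm tall, left of the wheel, on the panel's face; black bezel. The digit drum behind it is white with black digits about 17 mm tall, reading upright as seen from the robot.
- wheel_top (a point): Point of the thumbwheel's rim that stands out furthest from the panel (10 mm off it, along the normal), in the middle of the wheel's width and of its slot; in the hotplate's frame at (4.7, 240, 95.5) mm, axes as the hotplate's. It does not turn with the wheel. The cradle is sprung: pressed along the normal, the wheel gives up to 4 mm, 2.5 N preload plus 2.5 N per mm, and springs back.
- thumbwheel (a joint): Black knurled wheel with grey ridges, 80 mm diameter, 22 mm wide, axis along the hotplate's y, 30 mm under the panel's face; carries digits 0 to 7. Radians: 0 shows 0, pi/4 more per digit, 5 is 3.927; stops at -0.1 and 5.6. Rolling its rim down the slope (to the robot) raises the digit. Starts between 0 and 3. Held by friction (about 1.3 N at the rim), no clicks, stays where left.
- oven_corner (a point): Upper corner, nearest the robot and the hotplate, of the fixed drying oven that stands on the worktop at the right: a grey cabinet that reaches back (x) and right (-y) from here, down to the worktop. At the start the gripper hangs just in front of it: come away towards the left before moving forward.
- beaker: Clear glass beaker, 56 x 54 mm at the rim with its spout, foot radius 24 mm, 70 mm high, open at the top, about 0.15 kg; pinched across its way it can pivot between the fingers, pinched along its way it slides upright; origin at the centre of its underside, z up.
- heat_ring: Red ring printed on the white plate (inner radius 36 mm, outer 40 mm), the heated position; origin at its centre on the plate's top. It is at y = +65 or -65 mm of the hotplate, the grey ring at the other.
- rest_ring: Grey ring of the same size printed on the white plate, where the beaker starts; origin at its centre on the plate's top.
- bottle_small: Small amber bottle with a red cap, 44 mm diameter, 90 mm high, behind the hotplate; bystander. Origin at the centre of its underside.
- drop_bottle: White dropping bottle with a blue cap, 30 mm diameter, 70 mm high, behind the hotplate; bystander. Origin at the centre of its underside.
- petri_dish: Clear petri dish, 64 mm diameter, 16 mm high, in front of the hotplate; bystander. Origin at the centre of its underside.
- rubber_stopper: Red-brown rubber stopper, 31 mm diameter, 26 mm high, in front of the hotplate; bystander. Origin at the centre of its underside.
Mind the look-alikes: they are no part of the job. Leave any black look-alike of the beaker alone.

How it is judged:
By the outcome, as a careful person would: the job done as asked, in the order asked, and still so for the second after the job is handed in, with the robot touching nothing.
It also fails if it takes over 67 s, if anything falls off the work surface, if the arm or the gripper's body presses on something with over 40 N, if the wrist force passes 120 N, or if a joint passes its speed limit or range.

## Working session

There is one attempt and no reset: what is moved stays moved. The work goes in short steps, Python scripts to look and compute and a shell command to move; the robot and the scene stay as the last step left them, time stands still between calls to the robot, and variables do not carry over. Pictures are saved under pics/ and viewed, at most 10 in all, crops included, and the job is handed in when it is done.

```bash
ls; mkdir -p pics; python3 - <<'E'
from workcell import robot, imaging
import cv2,numpy as np
s=robot.state();print(s['time_s'],s['ee_pos'],s['tool_rot'],s['grip_width'])
ims=[]
for n in ("scene","side"):
    c=imaging.calibration(n);print(n,{k:np.round(v,4).tolist() for k,v in c.items()})
    im=imaging.read_camera(n);np.save(f"pics/{n}0.npy",im);cv2.imwrite(f"pics/{n}0.png",cv2.resize(im[:,:,::-1],(768,576),interpolation=cv2.INTER_CUBIC))
E
```

```text
pics
0.0 [ 0.20534006 -0.61611828  0.21365473] [ 9.87090490e-01  1.60161170e-01 -1.93984583e-04 -8.52153244e-04] 0.0918156318240049
scene {'fx': 475.7183, 'fy': 475.7183, 'cx': 255.0658, 'cy': 185.9691, 'distortion': [-0.0542, 0.0, 0.0, 0.0, 0.0], 'xyz': [-0.1905, 0.8907, 0.8338], 'attitude': [-0.1702, 0.524, 0.7931, -0.2596]}
side {'fx': 349.3421, 'fy': 349.3421, 'cx': 252.9108, 'cy': 190.9043, 'distortion': [-0.0334, 0.0, 0.0, 0.0, 0.0], 'xyz': [0.3127, 0.7844, 0.8224], 'attitude': [-0.0739, 0.5055, 0.8528, -0.1086]}
```

View pics/scene0.png

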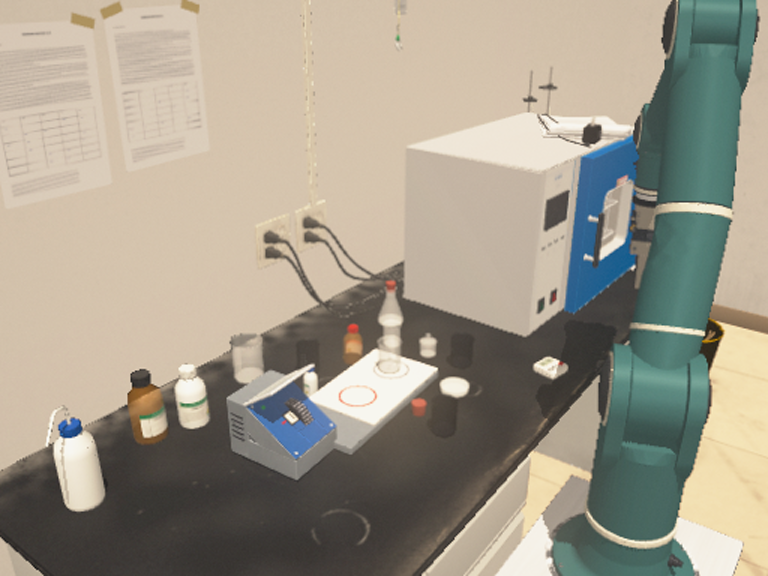

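View pics/side0.png

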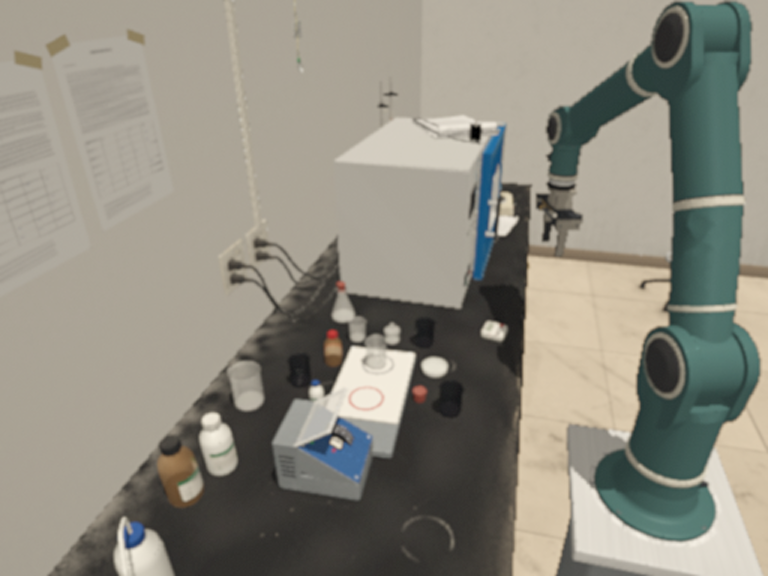

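The scene view shows the hotplate (about 375,395 in the 768-px view) with the red ring at (357,396) and the beaker on the grey ring at (388,355). The console is at (283,420). In the side view the red ring is at (366,398) and the beaker at (376,350). There are look-alikes: black beakers at side (300,370), (425,332) and (451,398), plus clear ones behind at (246,385) and (358,328). Only the one standing on the grey ring fits.

```bash
cat > h.py <<'E'
import numpy as np,cv2
from scipy.spatial.transform import Rotation as R
from workcell import robot,imaging
def rays(c,px):
    K=np.array([[c['fx'],0,c['cx']],[0,c['fy'],c['cy']],[0,0,1]])
    u=cv2.undistortPoints(np.float64(px).reshape(-1,1,2),K,np.array(c['distortion'])).reshape(-1,2)
    d=np.c_[u[:,0],-u[:,1],-np.ones(len(u))]
    return np.array(c['xyz']),R.from_quat(c['attitude']).apply(d)
def plane(c,px,z):
    o,d=rays(c,px);return o+d*((z-o[2])/d[:,2])[:,None]
def tri(c1,p1,c2,p2):
    o1,d1=rays(c1,[p1]);o2,d2=rays(c2,[p2]);d1=d1[0];d2=d2[0]
    A=np.c_[d1,-d2];t=np.linalg.lstsq(A,o2-o1,rcond=None)[0]
    a=o1+t[0]*d1;b=o2+t[1]*d2;return (a+b)/2,np.linalg.norm(a-b)
def proj(c,P):
    K=np.array([[c['fx'],0,c['cx']],[0,c['fy'],c['cy']],[0,0,1]])
    q=R.from_quat(c['attitude']).inv().apply(np.atleast_2d(P)-c['xyz'])*[1,-1,-1]
    return cv2.projectPoints(q,np.zeros(3),np.zeros(3),K,np.array(c['distortion']))[0].reshape(-1,2)
def circ(p):
    A=np.c_[2*p[:,:2],np.ones(len(p))];s=np.linalg.lstsq(A,(p[:,:2]**2).sum(1),rcond=None)[0]
    return s[:2],np.sqrt(s[2]+s[0]**2+s[1]**2)
E
python3 - <<'E'
from h import *
cs={n:imaging.calibration(n) for n in("scene","side")}
cen={};cor={}
for n in cs:
    im=np.load(f"pics/{n}0.npy");hsv=cv2.cvtColor(im,cv2.COLOR_RGB2HSV)
    box=(slice(215,320),slice(190,300))
    m=np.zeros(im.shape[:2],np.uint8)
    r=((hsv[...,0]<12)|(hsv[...,0]>168))&(hsv[...,1]>60)&(hsv[...,2]>120);m[box]=r[box]*255
    m2=cv2.morphologyEx(m,cv2.MORPH_CLOSE,np.ones((3,3)))
    k,l,st,ce=cv2.connectedComponentsWithStats(m2);i=max(range(1,k),key=lambda i:st[i,2]*st[i,3])
    print(n,st[i]);ys,xs=np.nonzero(l==i)
    (e,ax,an)=cv2.fitEllipse(np.c_[xs,ys].astype(np.float32));cen[n]=e
    p=plane(cs[n],np.c_[xs,ys],.03);print(' ring',e,circ(p))
    w=((hsv[...,1]<40)&(hsv[...,2]>175));m[:]=0;m[box]=w[box]*255;m[l==i]=255
    m=cv2.morphologyEx(m,cv2.MORPH_CLOSE,np.ones((5,5)))
    cn=max(cv2.findContours(m,0,1)[0],key=cv2.contourArea)
    ap=cv2.approxPolyDP(cn,4,True)[:,0];print(' plate',cv2.contourArea(cn),ap.tolist());print(plane(cs[n],ap,.03).round(3).tolist())
    o=im[:,:,::-1].copy();cv2.polylines(o,[cn],True,(0,255,0),1)
    cv2.imwrite(f"pics/c_{n}.png",cv2.resize(o[195:325,145:305],None,fx=5,fy=5)[:600,:800])
print(tri(cs['scene'],cen['scene'],cs['side'],cen['side']))
a=cv2.imread("pics/c_scene.png");b=cv2.imread("pics/c_side.png")
cv2.imwrite("pics/c1.png",np.hstack([cv2.resize(a,(400,300)),cv2.resize(b,(400,300))]))
E
```

```text
scene [226 260  17  11  26]
 ring (244.23951721191406, 261.11016845703125) (array([ 0.59874388, -0.10048207]), np.float64(0.03719396740732759))
 plate 2886.5 [[263, 224], [216, 258], [210, 257], [209, 243], [190, 250], [190, 256], [203, 252], [205, 264], [225, 284], [225, 295], [234, 298], [290, 248], [265, 238]]
[[0.688, -0.363, 0.03], [0.675, -0.085, 0.03], [0.694, -0.078, 0.03], [0.755, -0.143, 0.03], [0.775, -0.072, 0.03], [0.749, -0.045, 0.03], [0.732, -0.088, 0.03], [0.679, -0.038, 0.03], [0.561, 0.008, 0.03], [0.527, 0.049, 0.03], [0.498, 0.045, 0.03], [0.519, -0.277, 0.03], [0.623, -0.283, 0.03]]
side [275 257  10   9  61]
 ring (279.37420654296875, 260.7420654296875) (array([ 0.48235306, -0.15004054]), np.float64(0.014036930486421705))
 plate 2756.0 [[276, 236], [240, 232], [241, 224], [235, 223], [237, 230], [221, 262], [207, 259], [208, 271], [196, 296], [220, 289], [224, 277], [264, 282], [269, 262], [281, 265], [284, 260], [272, 257]]
[[0.524, -0.29, 0.03], [0.665, -0.282, 0.03], [0.678, -0.336, 0.03], [0.704, -0.338, 0.03], [0.681, -0.292, 0.03], [0.677, -0.095, 0.03], [0.731, -0.098, 0.03], [0.704, -0.041, 0.03], [0.698, 0.075, 0.03], [0.637, 0.029, 0.03], [0.642, -0.026, 0.03], [0.51, -0.036, 0.03], [0.516, -0.135, 0.03], [0.473, -0.13, 0.03], [0.468, -0.158, 0.03], [0.512, -0.164, 0.03]]
(array([0.44810161, 0.05277628, 0.18571196]), np.float64(0.02501863608559579))
```

View pics/c_side.png

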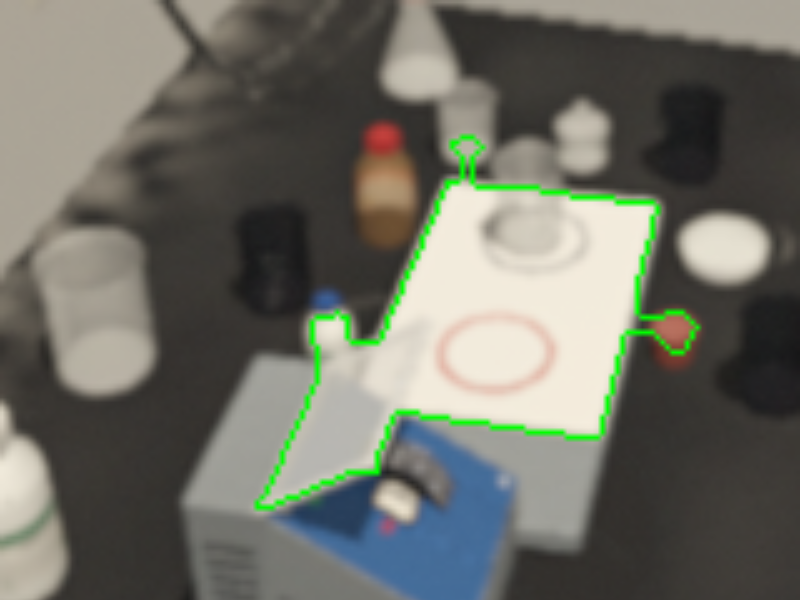

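The beaker stands on the grey ring (crop 530,200) and is clearly the right one. The red ring is at crop (497,352), on the console side. The plate corners are at crop (660,203), (602,437), (443,180) and (397,412). I'll get a rough frame and the oven corner from these, then look closer with the wrist camera.

```bash
python3 - <<'E'
from h import *
c=imaging.calibration("side");s=imaging.calibration("scene")
px=np.array([[660,203],[602,437],[443,180],[397,412],[497,352],[535,240]])/5+[145,195]
print(plane(c,px,.03).round(3))
print('oven',plane(s,[[527/1.5,331/1.5]],0).round(3),plane(c,[[467/1.5,306/1.5]],0).round(3),tri(s,(543/1.5,163/1.5),c,(472/1.5,163/1.5)))
print('ring',tri(s,(357/1.5,397/1.5),c,px[4]))
w=imaging.calibration("wrist");st=robot.state();Rt=R.from_quat(st['tool_rot'])
print('cam in tool',Rt.inv().apply(np.array(w['xyz'])-st['ee_pos']),(Rt.inv()*R.from_quat(w['attitude'])).as_matrix().round(3),w['fx'],w['cx'],w['cy'])
E
```

```text
[[ 0.52  -0.293  0.03 ]
 [ 0.505 -0.035  0.03 ]
 [ 0.692 -0.283  0.03 ]
 [ 0.641 -0.025  0.03 ]
 [ 0.594 -0.098  0.03 ]
 [ 0.601 -0.225  0.03 ]]
oven [[ 0.465 -0.632  0.   ]] [[ 0.425 -0.612  0.   ]] (array([ 0.43521159, -0.56772943,  0.45301531]), np.float64(0.00039690490325947314))
ring (array([ 0.59286489, -0.09446325,  0.03190452]), np.float64(0.0012782277341906185))
cam in tool [ 0.07415177  0.00093919 -0.17083618] [[-0.001  0.965  0.263]
 [ 1.     0.     0.   ]
 [ 0.     0.263 -0.965]] 318.78531314032693 251.50901756736212 192.09841314425987
```

```bash
python3 -m pendant '[[22,-35,-8,0,-1],[22,-35,-8,0,-1],[22,-35,-8,0,-1],[22,-35,-8,0,-1],[22,-35,-8,0,-1],[22,-35,-8,0,-1],[45,-15,-8,0,-1],[45,-15,-8,0,-1],[45,-15,-8,0,-1],[45,-15,-8,0,-1]]'
```

```text
time_s: 1.1
ee_pos: [0.4171, -0.2604, 0.295]
tool_rot: [0.987, 0.16, -0.0, 0.0]
wrist_force: [1.0, -0.7, 0.1]
grip_width: 0.092
finger_force: 0.0
```

```bash
python3 -m pendant '[[32,-8,0,0,-1],[32,-8,0,0,-1],[32,-8,0,0,-1],[32,-8,0,0,-1],[0,0,0,5,-1],[0,0,0,5,-1],[0,0,0,5,-1],[0,0,0,0,-1],[0,0,0,0,-1],[0,0,0,0,-1]]'
python3 - <<'E'
from h import *
import pickle
c=imaging.calibration("wrist");im=imaging.read_camera("wrist")
pickle.dump((c,im),open("pics/w1.pkl","wb"))
cv2.imwrite("pics/w1.png",cv2.resize(im[:,:,::-1],(768,576),interpolation=cv2.INTER_CUBIC))
E
```

```text
time_s: 2.1
ee_pos: [0.5274, -0.191, 0.2945]
tool_rot: [1.0, 0.031, -0.0, -0.0]
wrist_force: [0.2, 0.6, 0.3]
grip_width: 0.092
finger_force: 0.0
```

View pics/w1.png

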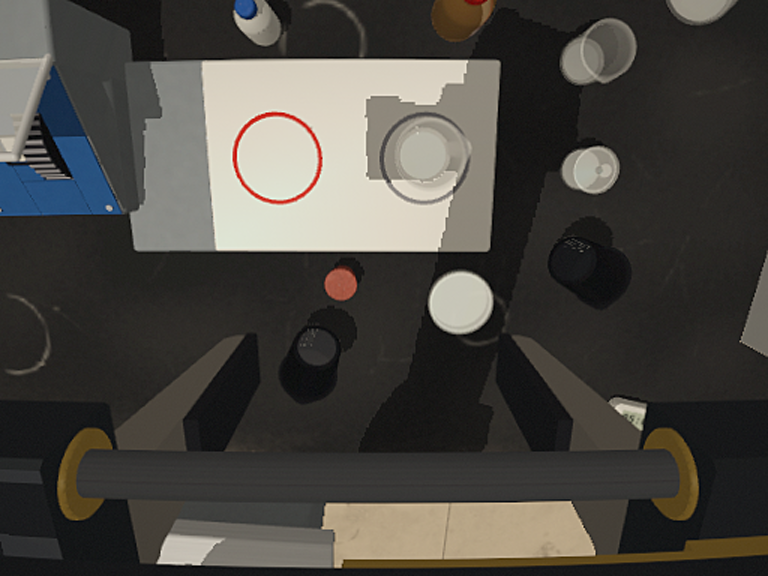

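The wrist view shows the red ring at (278,158), the grey ring at (425,157) with the beaker's foot at about (421,155), and white plate corners at (205,62), (500,60), (490,250) and (217,250). The dish (461,302) and stopper (341,284) are in front. I'll measure these and crop the beaker.

```bash
python3 - <<'E'
from h import *
import pickle
c,im=pickle.load(open("pics/w1.pkl","rb"))
hsv=cv2.cvtColor(im,cv2.COLOR_RGB2HSV)
m=(((hsv[...,0]<10)|(hsv[...,0]>170))&(hsv[...,1]>110)).astype(np.uint8);m[:65]=0;m[140:]=0;m[:,:140]=0;m[:,230:]=0
ys,xs=np.nonzero(m);P=plane(c,np.c_[xs,ys],.03);rc,rr=circ(P);print('red',rc,rr)
e=cv2.fitEllipse(np.c_[xs,ys].astype(np.float32))[0]
# height from two views: scene + wrist
s=imaging.calibration("scene");print('tri red wrist/scene',tri(c,e,s,(357/1.5,397/1.5)))
cor=np.array([[205,62],[500,60],[490,250],[217,250]])/1.5
g=cv2.cvtColor(im,cv2.COLOR_RGB2GRAY)
cor=cv2.cornerSubPix(g,np.float32(cor).reshape(-1,1,2),(5,5),(-1,-1),(3,50,.01)).reshape(-1,2)
C=plane(c,cor,.03);print(cor.round(1).tolist(),C.round(4).tolist(),'centre',C.mean(0))
print('ydir',(C[0]-C[1])[:2],(C[3]-C[2])[:2],'xdir',(C[1]-C[2])[:2],(C[0]-C[3])[:2])
o=cv2.resize(im[60:150,225:345,::-1],None,fx=6,fy=6,interpolation=cv2.INTER_CUBIC);cv2.imwrite("pics/bk.png",o)
E
```

```text
red [ 0.5965709  -0.09829477] 0.03806484997011218
tri red wrist/scene (array([ 0.59688797, -0.09822924,  0.02785404]), np.float64(0.000943496331085341))
[[134.60000610351562, 39.900001525878906], [333.1000061035156, 40.20000076293945], [325.6000061035156, 166.8000030517578], [144.1999969482422, 166.8000030517578]] [[0.6755, -0.033, 0.03], [0.6897, -0.286, 0.03], [0.5258, -0.295, 0.03], [0.5107, -0.0426, 0.03]] centre [ 0.60043565 -0.16413168  0.03      ]
ydir [-0.01418583  0.25298198] [-0.01518273  0.25233096] xdir [0.16387681 0.00900942] [0.16487371 0.00966044]
```

View pics/bk.png

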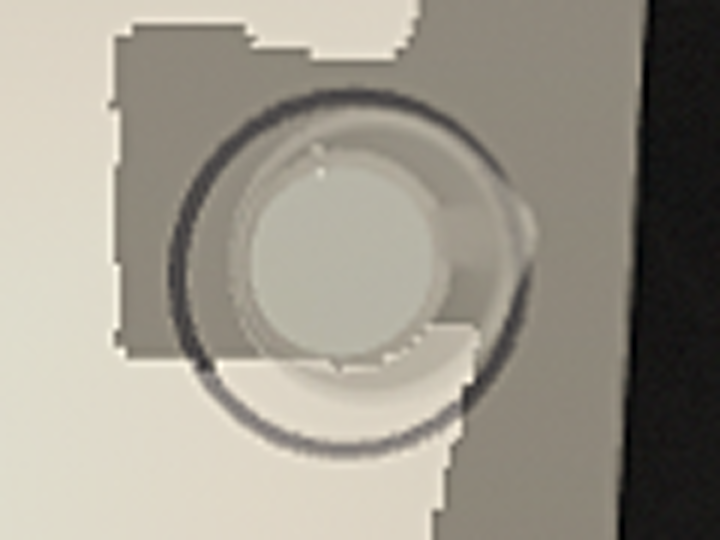

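The crop shows the grey ring centred near (350,272), the beaker's foot circle near (341,260) and its rim near (380,255), with the spout pointing right (-y).

```bash
python3 - <<'E'
from h import *
import pickle
c,im=pickle.load(open("pics/w1.pkl","rb"))
f=lambda x,y:[[225+x/6,60+y/6]]
b=plane(c,f(341,260),.03)[0];print('foot',b,'rim',plane(c,f(380,255),.10)[0],'ring',plane(c,f(350,272),.03)[0])
s=imaging.calibration("side")
# beaker height: side-view rim centre (crop 528,158)
print(tri(c,f(380,255)[0],s,(145+528/5,195+152/5)))
st=robot.state();Rt=R.from_quat(st['tool_rot']);T=np.array(st['ee_pos'])
print('move tool mm',Rt.inv().apply(np.r_[b[:2],.046]-T)*1000)
print('slide mm',Rt.inv().apply(np.r_[.5966-b[0],-.0985-b[1],0])*1000)
E
```

```text
foot [ 0.60705458 -0.22703275  0.03      ] rim [ 0.60755367 -0.22777031  0.1       ] ring [ 0.60461548 -0.22922912  0.03      ]
(array([ 0.60667509, -0.22726022,  0.10671932]), np.float64(0.001611232763918499))
move tool mm [ 77.39777554  40.77430794 248.5022603 ]
slide mm [-2.60477428e+00 -1.28930913e+02  2.20744513e-03]
```

```bash
python3 -m pendant '[[25,13.6,0,0,-1],[26,13.6,0,0,-1],[26.4,13.6,0,0,-1],[0,0,40,0,-1],[0,0,40,0,-1],[0,0,40,0,-1],[0,0,40,0,-1],[0,0,35,0,-1],[0,0,30,0,-1],[0,0,23.5,0,-1]]' 12 && python3 -m pendant '[[0,0,0,0,-1],[0,0,0,0,0.2],[0,0,0,0,0.6],[0,0,0,0,0.9],[0,0,0,0,1],[0,0,0,0,1],[0,0,0,0,1],[0,0,0,0,1],[0,0,0,0,1],[0,0,0,0,1]]' 12
python3 - <<'E'
from h import *
import pickle
c=imaging.calibration("wrist");im=imaging.read_camera("wrist")
pickle.dump((c,im),open("pics/w2.pkl","wb"))
cv2.imwrite("pics/w2.png",cv2.resize(im[:,:,::-1],(640,480),interpolation=cv2.INTER_CUBIC))
E
```

```text
time_s: 3.15
ee_pos: [0.6062, -0.227, 0.0438]
tool_rot: [1.0, 0.03, -0.001, -0.0]
wrist_force: [-0.2, 0.6, 0.6]
grip_width: 0.0916
finger_force: 0.0
time_s: 4.15
ee_pos: [0.6078, -0.227, 0.0469]
tool_rot: [1.0, 0.03, 0.001, 0.0]
wrist_force: [-0.8, 1.6, 4.8]
grip_width: 0.0555
finger_force: 12.0
```

View pics/w2.png

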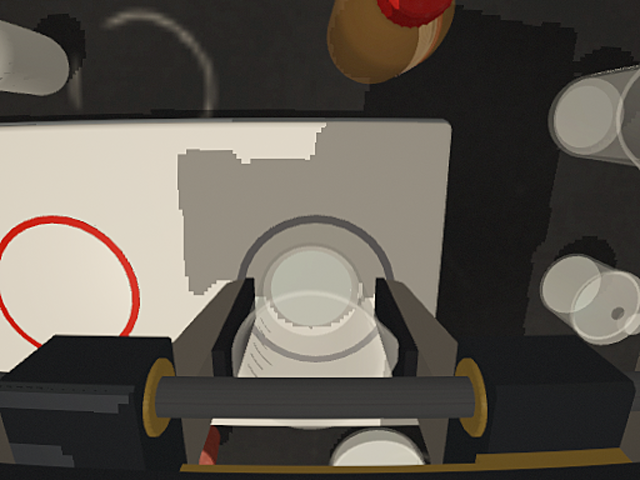

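The wrist view shows the fingers holding the beaker at (310,290), with its foot inside the grey ring. The wrist force is slightly upward, so it is resting on the plate. I'll slide it along -y of the tool.

```bash
python3 -m pendant '[[0,-2,0,0,1],[0,-5,0,0,1],[-0.3,-7,0,0,1],[-0.3,-8,0,0,1],[-0.3,-8,0,0,1],[-0.3,-8,0,0,1],[-0.3,-8,0,0,1],[-0.3,-8,0,0,1],[-0.2,-8,0,0,1],[-0.2,-8,0,0,1]]' && python3 -m pendant '[[-0.2,-8,0,0,1],[-0.2,-8,0,0,1],[-0.2,-8,0,0,1],[-0.2,-8,0,0,1],[-0.2,-8,0,0,1],[-0.2,-7,0,0,1],[0,-6,0,0,1],[0,-4,0,0,1],[0,-1.9,0,0,1],[0,0,0,0,1]]'
python3 - <<'E'
from h import *
import pickle
c=imaging.calibration("wrist");im=imaging.read_camera("wrist")
print(robot.state()['ee_pos'])
pickle.dump((c,im),open("pics/w3.pkl","wb"))
cv2.imwrite("pics/w3.png",cv2.resize(im[100:340,130:370,::-1],(600,600),interpolation=cv2.INTER_CUBIC))
E
```

```text
time_s: 5.2
ee_pos: [0.6015, -0.1589, 0.0469]
tool_rot: [1.0, 0.029, 0.001, 0.001]
wrist_force: [0.6, -5.4, 5.2]
grip_width: 0.0552
finger_force: 12.0
time_s: 6.2
ee_pos: [0.5968, -0.0996, 0.0468]
tool_rot: [1.0, 0.03, 0.001, 0.001]
wrist_force: [0.2, -2.0, 7.0]
grip_width: 0.0553
finger_force: 12.0
[ 0.59674705 -0.09961651  0.04683711]
```

View pics/w3.png

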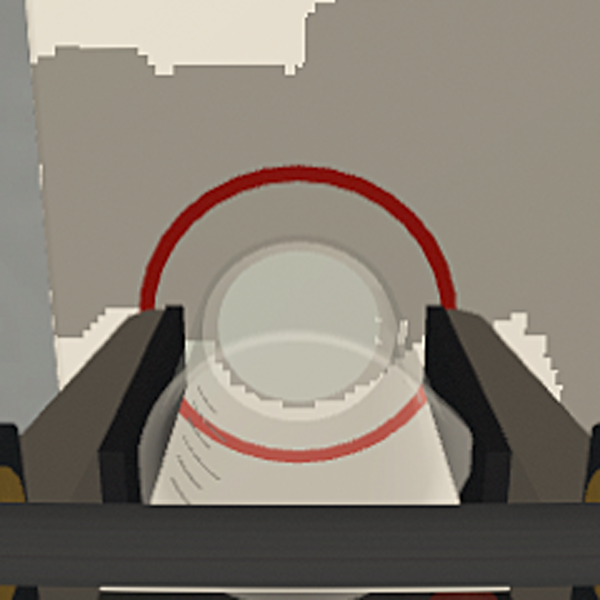

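The beaker is inside the red ring: foot circle about x 203–400, y 238–420, and ring x 141–455, y 172–457. Checking the offset.

```bash
python3 - <<'E'
from h import *
import pickle
c,im=pickle.load(open("pics/w3.pkl","rb"))
f=lambda p:np.array(p)/2.5+[130,100]
P=lambda p:plane(c,f(p),.03)
ring=P([[298,173],[145,300],[451,300],[298,456],[210,200],[388,200]])
foot=P([[300,238],[203,325],[400,325],[300,420],[233,260],[368,262]])
inner=P([[300,250],[217,325],[382,325],[300,405]])
print('ring',circ(ring),'foot',circ(foot),'inner',circ(inner))
E
```

```text
ring (array([ 0.59593664, -0.09906078]), np.float64(0.0384275348679795)) foot (array([ 0.59342535, -0.09985502]), np.float64(0.02493565386054564)) inner (array([ 0.59392784, -0.09948135]), np.float64(0.020968632214356596))
```

Only 2.5 mm off centre, which is good enough. Release, rise, and move to look at the console.

```bash
python3 -m pendant '[[0,0,0,0,0.1],[0,0,0,0,-0.3],[0,0,0,0,-1],[0,0,0,0,-1],[0,0,-10,0,-1],[0,0,-30,0,-1],[0,0,-40,0,-1],[0,0,-40,0,-1],[0,0,-40,0,-1],[0,0,-45,0,-1]]' && python3 -m pendant '[[-30,-35,-10,0,-0.5],[-30,-35,0,0,0],[-30,-35,0,0,0.5],[-18,-35,0,0,1],[0,-30,0,0,1],[0,0,0,0,1],[0,0,0,0,1],[0,0,0,0,1],[0,0,0,0,1],[0,0,0,0,1]]'
python3 - <<'E'
from h import *
import pickle
c=imaging.calibration("wrist");im=imaging.read_camera("wrist")
print(robot.state()['ee_pos'])
pickle.dump((c,im),open("pics/w4.pkl","wb"))
cv2.imwrite("pics/w4.png",cv2.resize(im[:,:,::-1],(768,576),interpolation=cv2.INTER_CUBIC))
E
```

```text
time_s: 7.25
ee_pos: [0.5953, -0.0983, 0.2528]
tool_rot: [1.0, 0.03, -0.0, -0.0]
wrist_force: [0.2, 0.4, -0.6]
grip_width: 0.0916
finger_force: 0.0
time_s: 8.25
ee_pos: [0.4782, 0.0637, 0.2609]
tool_rot: [1.0, 0.029, -0.0, 0.0]
wrist_force: [-0.4, -0.6, 0.1]
grip_width: 0.014
finger_force: 0.0
[0.47819989 0.06381284 0.26090284]
```

View pics/w4.png

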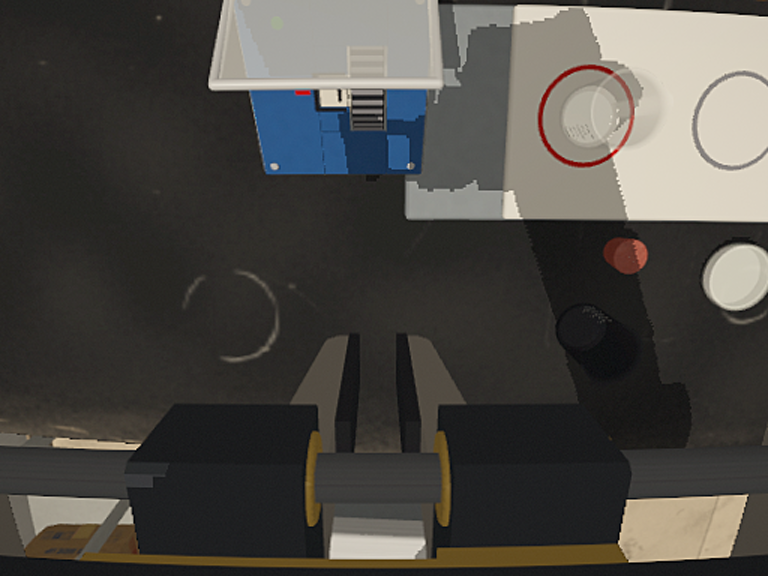

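The wrist view shows the beaker standing in the red ring at (587,117). The console's wheel is at (368,90), with the guard rim across row 86 covering the top of the digit window at (332,97). I'll check the predicted panel points against the image and back off to read the digit.

```bash
cat >> h.py <<'E'
O=np.array([.6004,-.1641,0]);yw=np.deg2rad(3.33)
H=R.from_euler('z',yw)
def hp(p): return H.apply(np.array(p)/1000.)+O      # hotplate mm -> world
def inh(P): return H.inv().apply(np.array(P)-O)*1000
E
python3 - <<'E'
from h import *
import pickle
c,im=pickle.load(open("pics/w4.pkl","rb"))
up=np.array([.847,0,.531]);n=np.array([-.531,0,.847]);pm=np.array([10,260,87])
names={'rimR':pm+38*up+72*n+[0,-58,0],'rimL':pm+38*up+72*n+[0,58,0],'pan_lowR':pm-66*up+[0,-60,0],'pan_lowL':pm-66*up+[0,60,0],'wheel':[4.7,240,95.5],'whR_low':pm-26*up+[0,-20-11,0]}
for k,v in names.items(): print(k,(proj(c,hp(v))*1.5).round(1).tolist())
E
python3 -m pendant '[[-20,-5,10,0,1],[-20,-5,10,0,1],[-15,0,10,0,1],[0,0,10,0,1],[0,0,0,0,1],[0,0,0,0,1],[0,0,0,0,1],[0,0,0,0,1],[0,0,0,0,1],[0,0,0,0,1]]' 5
python3 - <<'E'
from h import *
import pickle
c=imaging.calibration("wrist");im=imaging.read_camera("wrist")
print(robot.state()['ee_pos'])
pickle.dump((c,im),open("pics/w5.pkl","wb"))
u,v=proj(c,hp([10,255,87]))[0].astype(int);print(u,v)
cr=im[max(0,v-65):v+65,max(0,u-75):u+75,::-1]
cv2.imwrite("pics/w5.png",cv2.resize(cr,None,fx=4.5,fy=4.5,interpolation=cv2.INTER_CUBIC))
E
```

```text
rimR [[438.5, 82.7]]
rimL [[215.3, 84.1]]
pan_lowR [[420.7, 173.7]]
pan_lowL [[266.3, 174.1]]
wheel [[367.7, 98.1]]
whR_low [[383.8, 126.4]]
time_s: 9.3
ee_pos: [0.4228, 0.0713, 0.2212]
tool_rot: [1.0, 0.03, 0.0, -0.0]
wrist_force: [-0.5, 0.1, 0.5]
grip_width: 0.0
finger_force: 0.0
[0.42267752 0.07129188 0.22113314]
239 -11
```

View pics/w5.png

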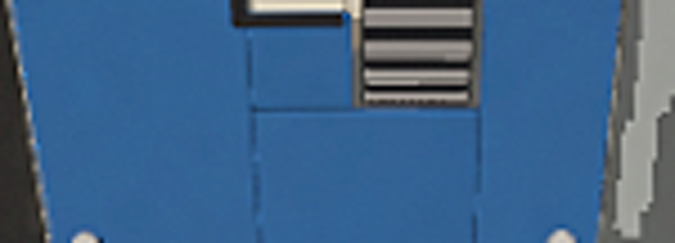

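The crop shows only the lower window edge and the wheel, because the panel ran off the top. The predicted points match the image (panel low corners within 1 px), so I'll move to a slightly higher and further-forward vantage. There I'll rectify the window and read it as text, saving the last picture view for the end.

```bash
cat >> h.py <<'E'
up=np.array([.847,0,.531]);nn=np.array([-.531,0,.847]);pm=np.array([10,260,87.])
def win(name="wrist",y0=276,y1=250,s0=15,s1=-15,off=-2,ppm=1.5,show=True):
    c=imaging.calibration(name);im=imaging.read_camera(name)
    q=[(y0,s0),(y1,s0),(y1,s1),(y0,s1)]
    px=proj(c,[hp(pm+s*up+off*nn+[0,y-260,0]) for y,s in q]).astype(np.float32)
    w,h=int((y0-y1)*ppm),int((s0-s1)*ppm)
    M=cv2.getPerspectiveTransform(px,np.float32([[0,0],[w,0],[w,h],[0,h]]))
    o=cv2.warpPerspective(im,M,(w,h));g=cv2.cvtColor(o,cv2.COLOR_RGB2GRAY)
    if show:
        print(name,px.round(0).tolist())
        for r in g: print(''.join('#' if v<70 else '+' if v<120 else '.' if v<170 else ' ' for v in r))
    return im,o
E
python3 -m pendant '[[7,0,-20,0,1],[7,0,-20,0,1],[0,0,-20,0,1],[0,0,0,0,1],[0,0,0,0,1],[0,0,0,0,1],[0,0,0,0,1],[0,0,0,0,1],[0,0,0,0,1],[0,0,0,0,1]]'
python3 - <<'E'
from h import *
im,o=win()
cv2.imwrite("pics/win0.png",o[:,:,::-1]);np.save("pics/w6.npy",im)
E
```

```text
time_s: 10.35
ee_pos: [0.4365, 0.0721, 0.2809]
tool_rot: [1.0, 0.03, -0.0, 0.0]
wrist_force: [-0.3, 0.2, -0.2]
grip_width: 0.0005
finger_force: 0.0
wrist [[221.0, 7.0], [246.0, 7.0], [247.0, 36.0], [223.0, 36.0]]
                                       
                                       
                                       
.......................................
++++++++++++++++++++++++++++++++++...++
#################################+..+##
####+++#########################++..+##
###+..............................  .+#
###+.                           .   .++
###+.                           .    ..
###+..                ..+..     .    ..
###++.                .+#+.     .    ..
###++.                .+#+.     .   ...
###+.                 .+##.     .   .++
###.                   +#+.     .   .+#
###.                  .+#+.     .   .+#
###.                  .+##+     .   .+#
###.                  .+##+     .   .+#
###.                  .+##+     .   .+#
###.                  .+##+     .   .++
###.                  .+##+     .   .++
###.                  .+##+     .   .+.
###..  
[... 212 characters left out ...]
   .+##.     .+. .+#
###+.                 .+##.     .+. .+#
###+.                 .+##.     .+. .+#
###+.                 .+##+     .+. .++
###+.                 .###+     ... ++.
###+                  .###+      .  ++.
###+.                 .+++.         .+.
###+.                  ...          ...
###+.                               .++
###+.                          ..   .+#
###+.                          ..   .+#
###+.                           .   .+#
###+..                         ...  .+#
####++..................+++++++++.. .+#
################################++..++.
#################################+++++.
#################################+++#+.
################################++++#+.
```

The window shows a thin upright stroke, which is digit 1, nearly centred. That leaves about π rad (four digits) to roll. I'll check whether the scene camera can track the digit while the arm works, and compute the approach.

```bash
python3 - <<'E'
from h import *
win("scene",ppm=1)
p=robot.state();print('tcp in hotplate',inh(p['ee_pos']))
Rt=R.from_quat(p['tool_rot'])
for t in ([-45,240,180],[-14,240,97],[-12,240,90.3]): print(t,Rt.inv().apply(hp(t)-p['ee_pos'])*1000)
E
```

```text
scene [[187.0, 277.0], [193.0, 272.0], [200.0, 280.0], [194.0, 284.0]]
+++++++++++++++++++++++++#
++++++++++++++++++++++++##
++++++++...+++..+....++++#
++++++..................++
++++...               ..++
++++..                ..++
+++..                 ..++
+++..                  .++
+++..                   .+
+++..                   .+
+++..                   .+
+++..                   .+
+++..                   .+
+++..                   .+
+++..                   ..
+++..                   ..
+++..                   ..
+++..                   ..
+++..                   ..
+++..                   ..
+++..                   ..
+++..                   ..
+++...                  .+
++++..                 ..+
++++....               ..+
++++...........    .....++
+++++++++..............+++
++++++++++++++++...+++++++
++++++++++++++++++++++++++
++++++++++++++++++++++++++
tcp in hotplate [-149.87007883  245.32061678  280.98014282]
[-45, 240, 180] [104.87495657   5.50682801 100.96509283]
[-14, 240, 97] [135.88688392   5.56107445 183.96061933]
[-12, 240, 90.3] [137.88784754   5.56455395 190.66033071]
```

```bash
python3 -m pendant '[[20,1,37,0,1],[20,1,37,0,1],[20,1,37,0,1],[20,1,37,0,1],[20,1.5,36,0,1],[12,0,0,0,1],[12,0,0,0,1],[8,0,0,0,1],[4,0,0,0,1],[0,0,0,0,1]]' && python3 -c "
from h import *
s=robot.state();print(inh(s['ee_pos']),s['wrist_force'])"
```

```text
time_s: 11.45
ee_pos: [0.5737, 0.0749, 0.0988]
tool_rot: [1.0, 0.03, 0.001, -0.0]
wrist_force: [-0.7, 0.2, -0.6]
grip_width: 0.0006
finger_force: 0.0
[-12.75908964 240.12457917  98.77017748] [-0.66659409  0.21168867 -0.62023142]
```

```bash
python3 -m pendant '[[0,0,3,0,1],[0,0,3,0,1],[0,0,1.5,0,1],[0,0,0,0,1],[0,0,0,0,1],[0,0,1,0,1],[0,0,0.5,0,1],[0,0,0,0,1],[0,0,0,0,1],[0,0,0,0,1]]' && python3 -c "
from h import *
s=robot.state();print(inh(s['ee_pos']),s['wrist_force'])"
```

```text
time_s: 12.45
ee_pos: [0.5727, 0.0748, 0.0882]
tool_rot: [1.0, 0.03, 0.0, 0.0]
wrist_force: [0.0, 0.3, 2.7]
grip_width: 0.0006
finger_force: 0.8
[-13.73381633 240.10607343  88.2281325 ] [0.02571206 0.30704827 2.66795445]
```

Contact was found where predicted. First stroke: lift, go to the start, press, drag and lift.

```bash
python3 -m pendant '[[-2,0,-5,0,1],[5.2,0,-1,0,1],[0,0,3,0,1],[0,0,0.9,0,1],[0,0,0,0,1],[-2,0,1.9,0,1],[-2,0,2.1,0,1],[-1.9,0,2.3,0,1],[0,0,0,0,1],[0,0,0,0,1]]' && python3 -c "
from h import *
s=robot.state();print(inh(s['ee_pos']),s['wrist_force'])"
```

```text
time_s: 13.45
ee_pos: [0.5694, 0.0746, 0.0835]
tool_rot: [1.0, 0.03, -0.001, 0.0]
wrist_force: [-1.6, 0.4, 1.9]
grip_width: 0.0007
finger_force: 1.3
[-17.07976709 240.09254289  83.50423104] [-1.62432281  0.44158584  1.86340708]
```

```bash
python3 -m pendant '[[-2,0,-5,0,1],[8.6,0,-6.5,0,1],[0,0,5.3,0,1],[-3.2,0,2.9,0,1],[-3.4,0,3.3,0,1],[-2,0,-5,0,1],[8.6,0,-6.5,0,1],[0,0,5.3,0,1],[-3.2,0,2.9,0,1],[-3.4,0,3.3,0,1]]' && python3 -m pendant '[[-10,0,-20,0,1],[-30,0,-40,0,1],[-30,-2,-45,0,1],[-30,-2,-45,0,1],[-32,-1,-47,0,1],[0,0,0,0,1],[0,0,0,0,1],[0,0,0,0,1],[0,0,0,0,1],[0,0,0,0,1]]'&& python3 - <<'E'
from h import *
print(inh(robot.state()['ee_pos']))
win()
E
```

```text
time_s: 14.45
ee_pos: [0.571, 0.0747, 0.0847]
tool_rot: [1.0, 0.03, 0.001, -0.0]
wrist_force: [-2.1, 0.4, 3.2]
grip_width: 0.0004
finger_force: 1.7
time_s: 15.45
ee_pos: [0.4462, 0.0718, 0.267]
tool_rot: [1.0, 0.03, -0.001, -0.0]
wrist_force: [0.6, 0.1, -0.1]
grip_width: 0.0002
finger_force: 0.0
[-140.21166516  244.41012019  266.95410463]
wrist [[219.0, 13.0], [245.0, 12.0], [246.0, 43.0], [221.0, 43.0]]
                                       
                                       
                                       
                                       
                                       
  ...........              ..........  
+++++++++++++++++++++++++++++++......+.
##+++.....+++++++++++++###+..........++
###+.     .++++++++++++###.     .    ..
###+.                 .+##.     .    +.
###+.                  +##.     .    +.
###+.                 .+##.     .    +.
###+.                 .+##.     .   .++
###+.                 .+##.     .   .+#
###.                  .+##.     .   .+#
###.      ...........++###.     .   .+#
###.      .###############.     .   .+#
###.      +#
[... 407 characters left out ...]
######+.     ... .+#
###+      +###############+     ... .+#
###+      .+++++++++++++#+.     .+. .++
###+                            .+. .+.
###+                             .  .+.
###+                                .+.
###+.                               .+.
###+.   ..............              .++
###+.   ..............          .   .##
###+..                         ...  +##
###+..                .....    ..   +##
###+....................++.......   +##
###++.................+###+......   ++#
#####+++++++++++++++++#####+++++++..+++
##################################+++..
##################################++++.
##################################++++.
#################################++++++
```

Digit 2 (seven-segment style) now shows, about 4 mm above centre, and digits move downward. Each stroke gives about 0.22 rad without slip, so θ ≈ 1.4 and about 2.5 rad remain. I'll do nine more strokes, then look.

```bash
python3 -m pendant '[[32,1,47,0,1],[30,2,45,0,1],[30,2,45,0,1],[30,0,40,0,1],[8.6,0,4.5,0,1],[8,0,4,0,1],[0,0,5.3,0,1],[-3.2,0,2.9,0,1],[-3.4,0,3.3,0,1],[0,0,0,0,1]]' && python3 -c "
from h import *
s=robot.state();print(inh(s['ee_pos']),s['wrist_force'])" && python3 -m pendant '[[-2,0,-5,0,1],[8.6,0,-6.5,0,1],[0,0,5.3,0,1],[-3.2,0,2.9,0,1],[-3.4,0,3.3,0,1],[-2,0,-5,0,1],[8.6,0,-6.5,0,1],[0,0,5.3,0,1],[-3.2,0,2.9,0,1],[-3.4,0,3.3,0,1]]'
```

```text
time_s: 16.5
ee_pos: [0.5698, 0.0747, 0.0851]
tool_rot: [1.0, 0.03, 0.001, 0.0]
wrist_force: [0.5, 0.2, 0.9]
grip_width: 0.0004
finger_force: 0.6
[-16.68921914 240.12628909  85.13487992] [0.48943365 0.18054341 0.87695933]
time_s: 17.5
ee_pos: [0.571, 0.0747, 0.0846]
tool_rot: [1.0, 0.03, 0.001, -0.0]
wrist_force: [-1.9, 0.4, 3.9]
grip_width: 0.0006
finger_force: 1.6
```

```bash
python3 -m pendant '[[-2,0,-5,0,1],[8.6,0,-6.5,0,1],[0,0,5.3,0,1],[-3.2,0,2.9,0,1],[-3.4,0,3.3,0,1],[-2,0,-5,0,1],[8.6,0,-6.5,0,1],[0,0,5.3,0,1],[-3.2,0,2.9,0,1],[-3.4,0,3.3,0,1]]' && python3 -m pendant '[[-2,0,-5,0,1],[8.6,0,-6.5,0,1],[0,0,5.3,0,1],[-3.2,0,2.9,0,1],[-3.4,0,3.3,0,1],[-2,0,-5,0,1],[8.6,0,-6.5,0,1],[0,0,5.3,0,1],[-3.2,0,2.9,0,1],[-3.4,0,3.3,0,1]]' && python3 -m pendant '[[-2,0,-5,0,1],[8.6,0,-6.5,0,1],[0,0,5.3,0,1],[-3.2,0,2.9,0,1],[-3.4,0,3.3,0,1],[-2,0,-5,0,1],[8.6,0,-6.5,0,1],[0,0,5.3,0,1],[-3.2,0,2.9,0,1],[-3.4,0,3.3,0,1]]' && python3 -m pendant '[[-10,0,-20,0,1],[-30,0,-40,0,1],[-30,-2,-45,0,1],[-30,-2,-45,0,1],[-32,-1,-47,0,1],[0,0,0,0,1],[0,0,0,0,1],[0,0,0,0,1],[0,0,0,0,1],[0,0,0,0,1]]'&& python3 - <<'E'
from h import *
print(inh(robot.state()['ee_pos']))
win()
E
```

```text
time_s: 18.5
ee_pos: [0.5711, 0.0747, 0.0847]
tool_rot: [1.0, 0.03, 0.001, -0.0]
wrist_force: [-1.3, 0.7, 3.1]
grip_width: 0.0005
finger_force: 1.7
time_s: 19.5
ee_pos: [0.571, 0.0747, 0.0847]
tool_rot: [1.0, 0.03, 0.001, -0.0]
wrist_force: [-2.0, -0.6, 4.6]
grip_width: 0.0006
finger_force: 1.7
time_s: 20.5
ee_pos: [0.5711, 0.0747, 0.0847]
tool_rot: [1.0, 0.03, 0.001, -0.0]
wrist_force: [-0.9, 0.2, 2.9]
grip_width: 0.0007
finger_force: 1.7
time_s: 21.5
ee_pos: [0.4462, 0.0717, 0.267]
tool_rot: [1.0, 0.03, -0.001, -0.0]
wrist_force: [-0.4, 0.8, -0.9]
grip_width: 0.0003
finger_force: 0.0
[-140.20315048  244.38121924  266.97460563]
wrist [[219.0, 13.0], [245.0, 12.0], [246.0, 43.0], [221.0, 43.0]]
                                       
                                       
                                       
                                       
                                       
  ...................................  
++++.++++++++++++++++++++++++........+.
##+++.............................. .++
###+.                           .    +#
###+.                           .   
[... 703 characters left out ...]
##+###+.     ... .+.
###+.    .+##############+.         .++
###+.    ..+##############.         .++
###+.      .........  .+##+         .+#
###+.                 .+##+         .+#
###+.                 .+##+         .##
###+.                 .+##+         .##
###+.                 .+##+         ++#
###+.                 .+##+         +++
###+.                 .+##+     .   ++.
###+.                 .+##+     .   ++.
###+.                 .+##+    ..   ++.
###++.                ..++.    ..   ...
#####+++++++++++++++++++##++++++++..+++
##################################+++##
##################################+++##
##################################+++##
##################################+++++
```

Digit 4 is now about 3 mm below centre, so θ ≈ 3.25 and about 0.67 rad remain. Three more strokes, then a check.

```bash
python3 -m pendant '[[32,1,47,0,1],[30,2,45,0,1],[30,2,45,0,1],[30,0,40,0,1],[8.6,0,4.5,0,1],[8,0,4,0,1],[0,0,5.3,0,1],[-3.2,0,2.9,0,1],[-3.4,0,3.3,0,1],[0,0,0,0,1]]' && python3 -m pendant '[[-2,0,-5,0,1],[8.6,0,-6.5,0,1],[0,0,5.3,0,1],[-3.2,0,2.9,0,1],[-3.4,0,3.3,0,1],[-2,0,-5,0,1],[8.6,0,-6.5,0,1],[0,0,5.3,0,1],[-3.2,0,2.9,0,1],[-3.4,0,3.3,0,1]]' && python3 -m pendant '[[-10,0,-20,0,1],[-30,0,-40,0,1],[-30,-2,-45,0,1],[-30,-2,-45,0,1],[-32,-1,-47,0,1],[0,0,0,0,1],[0,0,0,0,1],[0,0,0,0,1],[0,0,0,0,1],[0,0,0,0,1]]'&& python3 - <<'E'
from h import *
win()
E
```

```text
time_s: 22.55
ee_pos: [0.5698, 0.0746, 0.0852]
tool_rot: [1.0, 0.03, 0.001, 0.0]
wrist_force: [-0.2, 0.7, 0.8]
grip_width: 0.0005
finger_force: 0.6
time_s: 23.55
ee_pos: [0.571, 0.0747, 0.0846]
tool_rot: [1.0, 0.03, 0.001, -0.0]
wrist_force: [-1.5, -0.4, 2.5]
grip_width: 0.0004
finger_force: 1.6
time_s: 24.55
ee_pos: [0.4462, 0.0717, 0.267]
tool_rot: [1.0, 0.03, -0.001, -0.0]
wrist_force: [-0.5, 0.6, -0.6]
grip_width: 0.0004
finger_force: 0.0
wrist [[219.0, 13.0], [245.0, 12.0], [246.0, 43.0], [221.0, 43.0]]
                                       
                                       
                                       
                                       
                                       
 .. .......               ..........   
+++++++++++++++++++++++++++++++.....+++
##+++.....+####+++++++++#++........ .+#
###+.     .###++++++++++++.     .    +#
###+.     .###.                 .    +#
###+.     .##+                  .    +#
###+.     .##+                  .   .+#
###+.     .##+                  .   .++
###..     .##+                  .   .++
###.      .##+            
[... 513 characters left out ...]
######+.     .+. .+.
###+     .+###############+     .+. .++
###+      .+#+++++++++++++.     .+. .++
###+                            .+. .+#
###+                             .  .+#
###+.                               .##
###+.                               .##
###+.   ...................         ++#
###+.   ...................         +++
###+..                         ..   ++.
###+..    .....       .....    ..   .+.
###+.......++...........++.......   ...
###++.....+###+.......++##+......   ...
#####+++++####++++++++#####++++++...+++
##################################+++##
##################################+++##
##################################+++##
#################################++++++
```

Digit 5 is showing, with its middle bar at row 17 and the window centre as seen through the parallax at about row 22.5. That is about 3.7 mm low of travel, or roughly 0.127 rad, which is 5 mm at the rim. I'll make one partial stroke with a contact check.

```bash
python3 -m pendant '[[25,0.8,34,0,1],[25,0.8,34,0,1],[25,0.8,34,0,1],[25,0.8,34,0,1],[25,0.8,34,0,1],[3.7,0.3,2,0,1],[0,0,0,0,1],[0,0,0,0,1],[0,0,0,0,1],[0,0,0,0,1]]' && python3 -c "
from h import *
s=robot.state();print(inh(s['ee_pos']),s['wrist_force'])"
```

```text
time_s: 25.6
ee_pos: [0.5754, 0.0752, 0.0982]
tool_rot: [1.0, 0.03, 0.001, 0.0]
wrist_force: [0.0, 0.0, 0.6]
grip_width: 0.0005
finger_force: 0.0
[-11.06535255 240.33833103  98.1791676 ] [0.01732818 0.04358723 0.64394464]
```

```bash
python3 -m pendant '[[0,0,3,0,1],[0,0,3,0,1],[0,0,2.2,0,1],[0,0,0,0,1],[-1.1,0,1,0,1],[-1.1,0,1,0,1],[-1,0,1,0,1],[0,0,0,0,1],[-4,0,-4,0,1],[-4,0,-4,0,1]]' && python3 -m pendant '[[-20,0,-40,0,1],[-30,-1,-40,0,1],[-30,-1,-40,0,1],[-30,-1,-40,0,1],[-12,-1,-15,0,1],[0,0,0,0,1],[0,0,0,0,1],[0,0,0,0,1],[0,0,0,0,1],[0,0,0,0,1]]'&& python3 - <<'E'
from h import *
print(inh(robot.state()['ee_pos']))
win()
E
```

```text
time_s: 26.6
ee_pos: [0.5639, 0.0747, 0.0931]
tool_rot: [1.0, 0.03, 0.0, -0.0]
wrist_force: [0.4, 0.2, -0.2]
grip_width: 0.001
finger_force: 0.0
time_s: 27.6
ee_pos: [0.4418, 0.0713, 0.267]
tool_rot: [1.0, 0.03, -0.001, -0.0]
wrist_force: [0.6, -1.2, 0.7]
grip_width: 0.0003
finger_force: 0.0
[-144.65345925  244.1685426   266.95873871]
wrist [[219.0, 8.0], [245.0, 8.0], [246.0, 38.0], [221.0, 38.0]]
                                       
                                       
                                       
                                .....  
.......................................
+++++++++++++++++++++++++++++++++...+++
################################++..+##
####++++++++++++++++++++++++++++..  .+#
###+..............................   +#
###+.                           ..   +#
###+.                           ..   +#
###+.                           ..   +#
###+       ...............      ..  .++
###+     .++##############.     ..   +.
###+     .+###############.     ..   +.
###+      .###############.     ..  .+.
###+      +####+++++++++++.     ..  .+.
###+     .+##+.   
[... 401 characters left out ...]
  .+###.     ..  .+.
###+.                 .+##.     ..  .++
###+.                 .+##.     .   .++
###+.                 .+##.         .+#
###+.                 .+##.         .+#
###+.                 .+##.         .+#
###+.     ..+++++.....+###.         .##
###+.    .++##############.         .##
###+.    .+###############+         .++
###+.    .++#############+.         .+.
###+.     ................          .+.
###+.                           .   .+.
###+..                         .+.  .++
###+++......++++.+++++++++++++++#+. .+#
################################+++.+##
################################+++++##
################################+++++##
################################+++++#+
```

Digit 5 now spans rows 13–36.5 of a window spanning rows 8–40, so it is centred to within about 1 mm. One last look at the whole scene.

```bash
python3 - <<'E'
from h import *
im=imaging.read_camera("wrist");cv2.imwrite("pics/fin.png",cv2.resize(im[:,:,::-1],(768,576),interpolation=cv2.INTER_CUBIC))
E
```

```text
(no output)
```

View pics/fin.png

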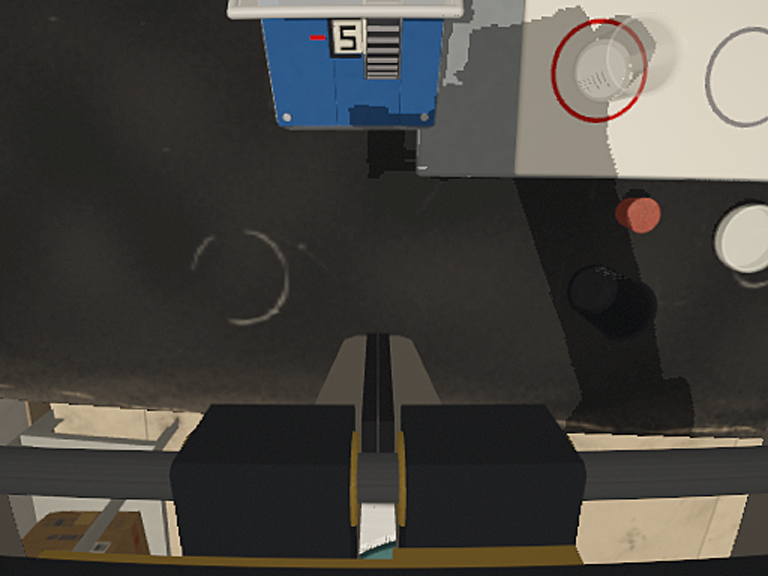

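The window shows 5 centred at (347,38) next to the red index, the beaker stands in the red ring at (602,70), the stopper, dish and black beaker in view have not been disturbed, and the robot touches nothing.

```bash
python3 -c "
from workcell import robot
print(robot.close_job())"
```

```text
the job is handed in; nothing more can be done
None
```

I handed the job in at about 28 s: the beaker stands in the red ring about 2.5 mm off its middle, and the thumbwheel shows 5, centred in its window to about 1 mm.

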